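# Roll the tube-post carrier into its dock

## Task

Roll the sample carrier (the cylinder lying on the desk) by its side up the dock's ramp and over the lip, so that it lies settled along the V, with neither end sticking out past the dock; then press the button on the call box fully down and let go. Only push things with the fingers: the carrier must not be lifted or stood on end, and everything else on the desk stays where it is.

Things in the scene. Friction and masses are not known exactly. Their poses are not given: they have to be found in the camera images.
- carrier: Tube-post carrier: clear tube with grey caps, black rings, a plain cylinder 64 mm in diameter, 180 mm long, 0.2 to 0.42 kg, lying on the desk before the ramp. Origin at its centre, on its axis. Its y axis is the cylinder's axis; x and z turn as it rolls. It is slick (friction about 0.35), rolls freely and starts up to 0.2 rad out of line with the dock's y.
- dock: Fixed cradle of folded grey sheet metal, 240 mm wide along y, a white reader housing behind it (x = 50 to 95 mm, 45 mm high). Origin at desk height under the bottom line of the V, half-way along it; z up, x level, away from the robot, from ramp to housing; the V runs along y. Seated, the carrier's axis lies along y at x = 0, about 38 mm above the desk.
- dock_lip (a point): Middle of the lip, dock x = -17 mm, 10.4 mm above the desk; axes as the dock's. Before it an even ramp rises from the desk at dock x = -95 mm; behind it the V's front face falls at 25 degrees to 2.5 mm high at dock x = 0, then the rear face rises at 25 degrees to 26 mm high at x = 50 mm.
- pod: Fixed white call box, 70 x 60 mm and 20 mm high, beside the dock, on its left or its right (it swaps places with the stamp). Origin at the centre of its underside, z up.
- send_top (a point): Centre of the top face of the call box's round grey push button (34 mm across, in a black collar), 42 mm above the desk when out. It is pressed straight down.
- send (a joint): Travel of that button in m: 0 out, 0.006 fully down; springs back; fully down takes 5 N.
- stamp: Bystander: wooden hand stamp standing upright, 42 mm across, 74 mm high, on the other side of the dock from the call box. Origin at the centre of its underside.
- sanitizer: Bystander: white bottle, 56 mm across, 140 mm high, standing beyond the dock. Origin at the centre of its underside.
- jar: Bystander: small specimen jar, 38 mm across, 50 mm high, near the carrier's left end. Origin at the centre of its underside.
- gluestick: Bystander: glue stick standing upright, 26 mm across, 85 mm high, near the carrier's right end. Origin at the centre of its underside.
- mug: Bystander: white mug, 76 mm across, 90 mm high, on the right of the desk. Origin at the centre of its underside.
- tape: Bystander: roll of tape lying flat, 80 mm across, 22 mm high, on the left of the desk. Origin at the centre of its underside.
- stapler: Bystander: stapler 150 mm long, about 50 mm high, on the right of the desk. Origin at the centre of its underside.

How it is judged:
By the outcome, as a careful person would: the job done as asked, in the order asked, and still so for the second after the job is handed in, with the robot touching nothing.
It also fails if it takes over 51 s, if anything falls off the work surface, if the arm or the gripper's body presses on something with over 40 N, if the wrist force passes 120 N, or if a joint passes its speed limit or range.

## Robot

A 6-joint arm with a two-finger parallel gripper is mounted at the origin on the work surface. World frame = base frame: x ahead of the robot, y to its left, z up, the work surface at z = 0. Lengths are in m, angles in degrees, forces in N, time in s.
With the tool pointing down it reaches from about 0.4 to 0.825 m from the base axis. Payload 7 kg.
Tool frame: the origin (TCP) lies midway between the tips of the shut fingers; the grasp point (between the pads) lies 19 mm behind it; z points along the fingers, y is the line along which they close (so a half turn about z gives the same grasp; the last joint's range is limited). The gripper opens to 88 mm and grips with 3 to 60 N. Pads are 19 mm wide; open, the fingers measure 130 mm over their backs; the gripper's body (78 mm by 193 mm) begins 47 mm behind the grasp point.
Start: joints at [91.106, 20.546, 0.682, 0, -70.136, -16.507], TCP at [0.179, 0.651, 0.227] pointing down, gripper open.
Joint ranges: [-176.03, 176.03], [-82.01, 121.73], [-58.28, 71.71], [-173.87, 95.51], [-174.79, -0.11], [-173.66, 173.66]. Speed limits (degrees/s): [136.94, 136.94, 172.46, 180, 180, 180].

## Interface

Orientations are given as [roll, pitch, yaw] about the fixed x, y, z axes, in that order (R = Rz(yaw) Ry(pitch) Rx(roll)).
In Python, from plant import ctrl gives the robot as it stands.
- The arm moves only by the tool arm_command, never from a script. Its argument "steps" is a list of rows, each an object with "translation": the shift along the tool's x, y, z in mm, a list of three; "rotation": the turn, a rotation vector about the tool's x, y, z in units of 5 degrees (1.0 is 5 degrees), a list of three; "claw": the finger opening in mm, from 0 to 87.6. In form: [{"translation": [x, y, z], "rotation": [rx, ry, rz], "claw": claw}, ...]. A call has 1 to 5 rows; each row is the pose to reach, as a shift and turn from the pose commanded when the call began, along the tool's axes at that moment; what a row does not reach only later rows make up. A row lasts 1/10 s, in which the tool goes at most 50 mm and 8.59 degrees, less where a joint would pass 70% of its speed; a pose out of reach is approached as far as the arm can. A call with a gripper value outside its range is refused whole. The fingers move at their own pace and stop on an object; the grip force is fixed at half the most. Time passes only in rows, so rows that repeat a pose let the fingers close. It gives the time, the measured TCP pose, the force, the opening and the grip force at its end, in the units of the state.
- ctrl.get_obs(): the state, without advancing time (a new reading comes with each control period).
- ctrl.snapshot(name): name is "scene" or "top" or "wrist"; returns (picture, depth): 384x512x3 uint8, red, green, blue; 384x512 float32, m along the optical axis (not along the pixel's ray), 0 where there is no reading.
- ctrl.calibration(name): a dict with "vertical_fov" (degrees; the focal length in pixels is half the picture's height over the tangent of half this angle, whatever the lens; pixels are square), "cx", "cy" (the principal point, pixels), "rvec" (rotation vector, rad) and "tvec" (3), from world to camera coordinates, as OpenCV has them; the wrist camera has in their place "hand_eye" (4x4, takes a point from camera to tool coordinates, whose origin is the TCP and whose axes are the flange's). Camera axes: x right, y down, z forward; pixel columns grow to the right and rows downward; lengths in m; the calibration is good to about 2 mm. The wrist camera is an equidistant fisheye: a pixel r from the principal point sees the ray r / f radians off the axis. A picture is of the moment at which its call begins: read the wrist's pose just before it. calibration takes no time and is no camera call.
- ctrl.close_job(): hands the job in; it is judged then, once.
The state is a dict: "clock": time; "joint_pos": joint angles; "qvel": joint speeds; "tau": joint torques, N m; "tool_pos": TCP position; "orientation": TCP orientation; "force": force on the tool from outside, world axes, zero at the start; "moment": the same for the moment, N m; "opening": finger opening in m; "gripper_force": force on a finger pad.
Only numpy, scipy, OpenCV 4.12 (cv2) and the standard library are available. Lean on these libraries where they do the work, as an engineer would, in place of code of your own. Each camera call takes 0.05 s, during which the arm holds its last target. There are 200 camera calls.

## Working session

There is one attempt and no reset: what is moved stays moved. The work goes in short steps, Python scripts to look and compute and a tool call to move; the robot and the scene stay as the last step left them, time stands still between calls to the robot, and variables do not carry over. Pictures are saved under pics/ and viewed, at most 10 in all, crops included, and the job is handed in when it is done.

Besides the shell and the picture viewer there is one more tool, called after "Emit:" as name(argument=value, ...), one argument or row to a line, values as JSON. arm_command: Moves the arm, as the interface text tells. Its arguments: {"type":"object","properties":{"steps":{"type":"array"}},"required":["steps"]}

```bash
mkdir -p pics; cat > h.py <<'E'
import numpy as np, cv2
from scipy.spatial.transform import Rotation as R
from plant import ctrl
def cloud(name):
    img,d=ctrl.snapshot(name); c=ctrl.calibration(name)
    f=192/np.tan(np.radians(c['vertical_fov'])/2)
    v,u=np.mgrid[0:384,0:512]
    P=np.stack([(u-c['cx'])/f*d,(v-c['cy'])/f*d,d],-1)
    Rm=R.from_rotvec(np.ravel(c['rvec'])).as_matrix()
    W=(P-np.ravel(c['tvec']))@Rm
    W[d==0]=np.nan
    return img,W
E
python3 - <<'E'
from h import *
o=ctrl.get_obs(); print({k:np.round(v,3) for k,v in o.items()})
for n in ['scene','top']:
    img,W=cloud(n); np.savez(n+'.npz',img=img,W=W)
    cv2.imwrite(f'pics/{n}.png',img[:,:,::-1]); c=ctrl.calibration(n); print(n,c)
a=[cv2.imread(f'pics/{n}.png') for n in ['scene','top']]
W=np.load('top.npz')['W']
for v in range(20,384,40): print(v,[tuple(np.round(W[v,u]*1000,0)) for u in range(40,512,110)])
E
```

```text
{'clock': np.float64(0.0), 'joint_pos': array([ 9.1107e+01,  2.0593e+01,  6.3300e-01, -2.1000e-02, -7.0135e+01,
       -1.6509e+01]), 'qvel': array([-0.085,  0.076,  0.007,  0.006, -0.071,  0.073]), 'tau': array([-1.0000e-03, -5.8271e+01,  2.9306e+01,  6.9980e+00,  7.0000e-03,
       -0.0000e+00]), 'tool_pos': array([0.179, 0.65 , 0.226]), 'orientation': array([ 1.79902e+02, -8.00000e-03, -1.54090e+01]), 'force': array([-0.247, -0.35 , -0.395]), 'moment': array([-0.028, -0.025,  0.005]), 'gripper_force': np.float64(0.0), 'opening': np.float64(0.088)}
scene {'vertical_fov': 46.8446167772389, 'cx': 257.15570405290754, 'cy': 197.90725970091697, 'rvec': array([ 1.77425599,  1.72711043, -0.74722022]), 'tvec': array([-0.02470308, -0.35706855,  1.68118125])}
top {'vertical_fov': 44.286089601096336, 'cx': 260.762030570183, 'cy': 186.4503231233357, 'rvec': array([ 2.139699  , -2.11924103,  0.19070987]), 'tvec': array([0.00650175, 0.57527195, 1.58781471])}
20 [(np.float64(1637.0), np.float64(1238.0), np.float64(-738.0)), (np.float64(1648.0), np.float64(633.0), np.float64(-746.0)), (np.float64(
[... 2141 characters left out ...]
oat64(191.0), np.float64(-369.0), np.float64(-6.0)), (np.float64(208.0), np.float64(-641.0), np.float64(230.0))]
340 [(np.float64(50.0), np.float64(750.0), np.float64(7.0)), (np.float64(53.0), np.float64(382.0), np.float64(0.0)), (np.float64(92.0), np.float64(10.0), np.float64(257.0)), (np.float64(59.0), np.float64(-363.0), np.float64(-0.0)), (np.float64(93.0), np.float64(-634.0), np.float64(226.0))]
380 [(np.float64(-79.0), np.float64(742.0), np.float64(-0.0)), (np.float64(-76.0), np.float64(376.0), np.float64(-1.0)), (np.float64(-13.0), np.float64(9.0), np.float64(276.0)), (np.float64(-70.0), np.float64(-360.0), np.float64(-4.0)), (np.float64(-17.0), np.float64(-625.0), np.float64(229.0))]
```

View pics/top.png

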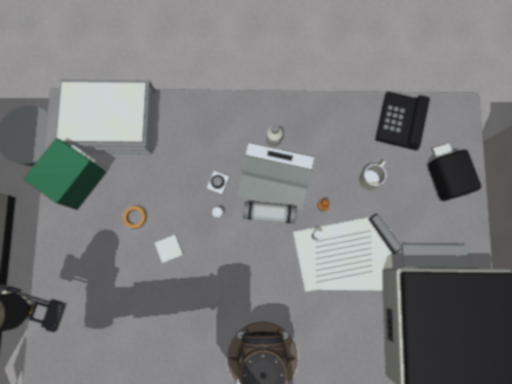

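View pics/scene.png

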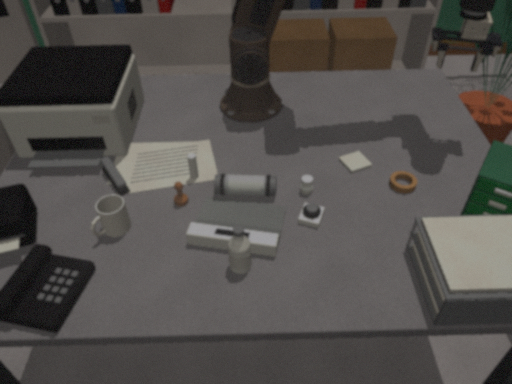

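The top view shows the carrier at (270,212), the ramp and dock at (275,185) and the housing from (247,150) to (313,162). The call box is on the left at (218,182) and the stamp on the right at (323,204). The jar is at (218,212), the glue stick at (317,233) and the sanitizer at (275,134).

```bash
cat >> h.py <<'E'
def px2w(name,u,v,z):
    c=ctrl.calibration(name); f=192/np.tan(np.radians(c['vertical_fov'])/2)
    Rm=R.from_rotvec(np.ravel(c['rvec'])).as_matrix(); t=np.ravel(c['tvec'])
    C=-Rm.T@t; d=Rm.T@np.array([(u-c['cx'])/f,(v-c['cy'])/f,1.])
    return C+d*(z-C[2])/d[2]
E
python3 - <<'E'
from h import *
D=np.load('top.npz'); img,W=D['img'],D['W']
g=img.astype(int).sum(2)/3
# housing white
m=np.zeros(g.shape,np.uint8); m[140:178,240:320]=(g[140:178,240:320]>170)
r=cv2.minAreaRect(np.argwhere(m)[:,::-1].astype(np.float32)); print('housing',r)
b=cv2.boxPoints(r); print([np.round(px2w('top',*p,.045)*1000) for p in b])
c=W[:,:,2]; box=(slice(195,228),slice(235,305))
mm=(c[box]>.028)&(c[box]<.09); q=W[box][mm]; 
print(len(q)); xy=q[:,:2]; print('car med',np.median(q,0))
mu=xy.mean(0);w,v=np.linalg.eigh(np.cov((xy-mu).T));print(mu,v[:,1],np.sqrt(w)*np.sqrt(12))
print('pod btn',px2w('top',218,182,.042),'jar',px2w('top',218,212,.05),'glue',px2w('top',317,233,.085),'stamp',px2w('top',323,203,.06))
cv2.imwrite('pics/crop.png',cv2.resize(img[120:250,190:350,::-1],None,fx=5,fy=4.6 and 5,interpolation=cv2.INTER_CUBIC)[:600])
E
```

```text
housing ((279.3736572265625, 155.5812225341797), (67.34019470214844, 11.853574752807617), 12.264774322509766)
[array([691.,  68.,  45.]), array([734.,  60.,  45.]), array([ 684., -173.,   45.]), array([ 642., -164.,   45.])]
891
car med [ 0.48475979 -0.01704835  0.05724192]
[ 0.48522456 -0.01717174] [0.08062835 0.99674423] [0.05837961 0.18052419]
pod btn [0.59114727 0.161749   0.042     ] jar [0.48459993 0.15835307 0.05      ] glue [ 0.41290484 -0.17739103  0.085     ] stamp [ 0.51795357 -0.2022097   0.06      ]
```

View pics/crop.png

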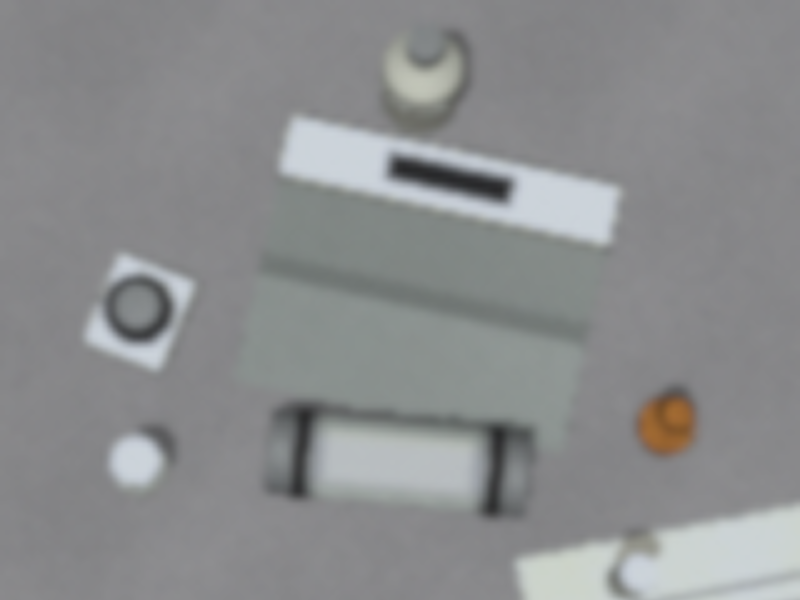

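```bash
cat >> h.py <<'E'
def go(x,y,z,yaw):
    o=ctrl.get_obs(); p=np.array(o['tool_pos'])*1000
    R0=R.from_euler('xyz',o['orientation'],degrees=True); R1=R.from_euler('xyz',[180,0,yaw],degrees=True)
    print('at',p.round(1),np.round(o['orientation'],2),'F',np.round(o['force'],1),'t',round(float(o['clock']),2))
    print('T',R0.inv().apply(np.array([x,y,z])-p).round(1),'rot',(np.degrees((R0.inv()*R1).as_rotvec())/5).round(2))
def D(x,y,O=(617,-37),yaw=-12): # dock->world
    a=np.radians(yaw); return O[0]+x*np.cos(a)-y*np.sin(a), O[1]+x*np.sin(a)+y*np.cos(a)
E
python3 - <<'E'
from h import *
go(400,430,227,-12); go(430,-15,200,-12)
print(D(-133,-8),D(-190,-8))
E
```

```text
at [179.2 650.3 225.7] [ 1.7992e+02 -1.0000e-02 -1.5400e+01] F [-0.4  0.5 -0.7] t 0.1
T [271.4 153.8  -1. ] rot [ 0.02 -0.   -0.68]
at [179.2 650.3 225.7] [ 1.7992e+02 -1.0000e-02 -1.5400e+01] F [-0.4  0.5 -0.7] t 0.1
T [418.5 574.8  26.6] rot [ 0.02 -0.   -0.68]
(np.float64(485.2430755758618), np.float64(-17.17292592710845)) (np.float64(429.4886623340348), np.float64(-5.321959550496167))
```

Emit:
arm_command(
  steps=[
    {"translation": [50,28,0],"rotation": [0,0,-0.2],"claw": 87.6},
    {"translation": [95,55,0],"rotation": [0,0,-0.4],"claw": 87.6},
    {"translation": [138,80,0],"rotation": [0,0,-0.68],"claw": 87.6},
    {"translation": [180,104,0],"rotation": [0,0,-0.68],"claw": 87.6},
    {"translation": [222,130,0],"rotation": [0,0,-0.68],"claw": 87.6},
  ],
)

```text
clock: 0.6
tool_pos: [0.3547, 0.4701, 0.2263]
orientation: [180.0, 0.0, -12.0]
force: [1.2, -0.3, 0.5]
opening: 0.0876
gripper_force: 0.0
```

```bash
python3 -c "
from h import *
go(430,-5,200,-12)"
```

```text
at [354.7 470.1 226.3] [ 1.7998e+02  1.0000e-02 -1.1980e+01] F [ 1.2 -0.3  0.5] t 0.6
T [172.2 449.1  26.5] rot [0. 0. 0.]
```

Emit:
arm_command(
  steps=[
    {"translation": [20,45,0],"rotation": [0,0,0],"claw": 87.6},
    {"translation": [38,90,0],"rotation": [0,0,0],"claw": 87.6},
    {"translation": [56,135,0],"rotation": [0,0,0],"claw": 87.6},
    {"translation": [74,180,0],"rotation": [0,0,0],"claw": 87.6},
    {"translation": [92,225,0],"rotation": [0,0,0],"claw": 87.6},
  ],
)

```text
clock: 1.1
tool_pos: [0.3968, 0.2305, 0.2264]
orientation: [180.0, 0.0, -12.0]
force: [1.2, -0.6, 1.4]
opening: 0.0877
gripper_force: 0.0
```

Emit:
arm_command(
  steps=[
    {"translation": [18,45,0],"rotation": [0,0,0],"claw": 87.6},
    {"translation": [36,90,0],"rotation": [0,0,0],"claw": 87.6},
    {"translation": [54,135,0],"rotation": [0,0,0],"claw": 87.6},
    {"translation": [68,175,10],"rotation": [0,0,0],"claw": 87.6},
    {"translation": [80,215,20],"rotation": [0,0,0],"claw": 87.6},
  ],
)

```text
clock: 1.6
tool_pos: [0.4305, 0.0038, 0.2066]
orientation: [-180.0, -0.0, -12.0]
force: [1.0, -0.1, -0.1]
opening: 0.0877
gripper_force: 0.0
```

```bash
python3 -c "
from h import *
x,y=D(-195,-6); go(x,y,110,-12)
img,d=ctrl.snapshot('wrist'); cv2.imwrite('pics/w1.png',img[:,:,::-1]); c=ctrl.calibration('wrist');print(c)
np.savez('w1.npz',img=img,d=d)
"
```

```text
at [430.5   3.8 206.6] [-1.7996e+02 -5.0000e-02 -1.2010e+01] F [ 1.  -0.1 -0.1] t 1.6
T [-4.2  7.2 96.6] rot [-0.01 -0.01 -0.  ]
{'vertical_fov': 65.70646984690485, 'cx': 253.81166515033058, 'cy': 192.74655494581725, 'hand_eye': array([[-1.03476105e-04, -9.65871364e-01, -2.59022196e-01,
         6.82934616e-02],
       [ 9.99999974e-01, -4.71114805e-05, -2.23812759e-04,
        -7.21808813e-05],
       [ 2.03971416e-04, -2.59022212e-01,  9.65871343e-01,
        -1.58414017e-01],
       [ 0.00000000e+00,  0.00000000e+00,  0.00000000e+00,
         1.00000000e+00]])}
```

View pics/w1.png

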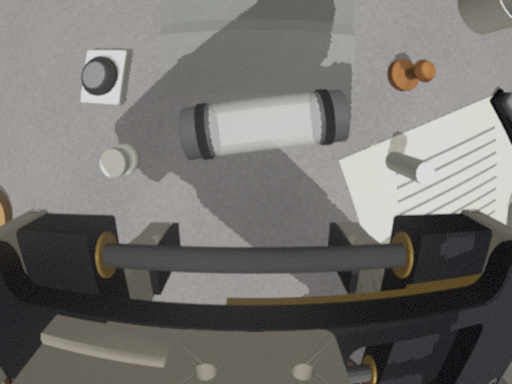

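The wrist view shows the carrier at (265,125), tilted about 7° to the tool. The dock's edges at columns 160 and 354 line up with the tool, so its yaw of -12° is confirmed.

Emit:
arm_command(
  steps=[
    {"translation": [-4,9,40],"rotation": [0,0,0],"claw": 87.6},
    {"translation": [-4,9,80],"rotation": [0,0,0],"claw": 87.6},
    {"translation": [-4,9,120],"rotation": [0,0,0],"claw": 87.6},
    {"translation": [-4,9,160],"rotation": [0,0,0],"claw": 87.6},
    {"translation": [-4,9,184],"rotation": [0,0,0],"claw": 87.6},
  ],
)

```text
clock: 2.15
tool_pos: [0.4231, -0.0031, 0.0201]
orientation: [179.9, 0.2, -12.0]
force: [0.8, 0.1, -0.5]
opening: 0.0879
gripper_force: 0.0
```

Emit:
arm_command(
  steps=[
    {"translation": [3,0,0],"rotation": [0,0,0],"claw": 87.6},
    {"translation": [8,0,0],"rotation": [0,0,0],"claw": 87.6},
    {"translation": [13,0,0],"rotation": [0,0,0],"claw": 87.6},
    {"translation": [18,0,0],"rotation": [0,0,0],"claw": 87.6},
    {"translation": [23,0,0],"rotation": [0,0,0],"claw": 87.6},
  ],
)

```text
clock: 2.65
tool_pos: [0.4486, -0.0069, 0.0237]
orientation: [-179.9, -0.1, -12.0]
force: [1.1, -0.4, -0.2]
opening: 0.0875
gripper_force: 0.0
```

```bash
cat >> h.py <<'E'
def carrier():
    img,W=cloud('top'); c=W[:,:,2]
    a=np.radians(-12); d=W[:,:,:2]-np.array([.617,-.037])
    x=d@[np.cos(a),np.sin(a)]; y=d@[-np.sin(a),np.cos(a)]
    return img,W,x,y
E
python3 -c "
from h import *
x,y=D(-160,-8); go(x,y,22,-12)
img,d=ctrl.snapshot('wrist'); cv2.imwrite('pics/w2.png',img[:,:,::-1])
"
```

```text
at [448.6  -6.9  23.7] [-1.7992e+02 -1.2000e-01 -1.2010e+01] F [ 1.1 -0.4 -0.2] t 2.65
T [11.   2.4  1.7] rot [-0.02 -0.02 -0.  ]
```

View pics/w2.png

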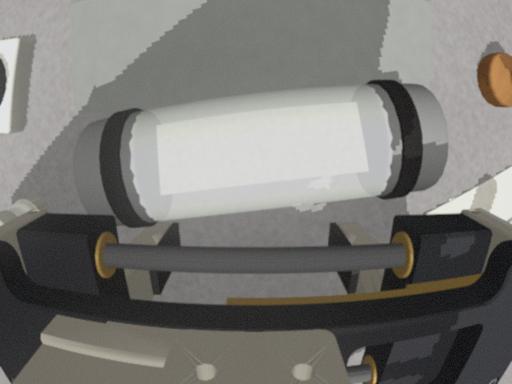

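The carrier is level ahead of the fingers, with its left end nearer, so I push on gently.

Emit:
arm_command(
  steps=[
    {"translation": [4,0,0],"rotation": [0,0,0],"claw": 87.6},
    {"translation": [8,0,0],"rotation": [0,0,0],"claw": 87.6},
    {"translation": [12,0,0],"rotation": [0,0,0],"claw": 87.6},
    {"translation": [16,0,0],"rotation": [0,0,0],"claw": 87.6},
    {"translation": [20,0,0],"rotation": [0,0,0],"claw": 87.6},
  ],
)

```text
clock: 3.2
tool_pos: [0.467, -0.0114, 0.0225]
orientation: [180.0, 0.0, -12.0]
force: [-0.8, 0.0, 0.8]
opening: 0.0876
gripper_force: 0.3
```

Emit:
arm_command(
  steps=[
    {"translation": [4,0,0],"rotation": [0,0,0],"claw": 87.6},
    {"translation": [8,0,0],"rotation": [0,0,0],"claw": 87.6},
    {"translation": [12,0,0],"rotation": [0,0,0],"claw": 87.6},
    {"translation": [16,0,0],"rotation": [0,0,0],"claw": 87.6},
    {"translation": [20,0,0],"rotation": [0,0,0],"claw": 87.6},
  ],
)

```text
clock: 3.7
tool_pos: [0.4865, -0.0156, 0.0225]
orientation: [180.0, 0.0, -12.0]
force: [-1.4, 0.0, 0.6]
opening: 0.0874
gripper_force: 0.6
```

```bash
python3 -c "
from h import *
x,y=D(-160,-8); go(x,y,22,-12)
img,d=ctrl.snapshot('wrist'); cv2.imwrite('pics/w3.png',img[:,:,::-1])
"
```

```text
at [486.5 -15.6  22.5] [ 1.7999e+02  2.0000e-02 -1.2000e+01] F [-1.4  0.   0.6] t 3.7
T [-27.9   1.8   0.5] rot [0. 0. 0.]
```

View pics/w3.png

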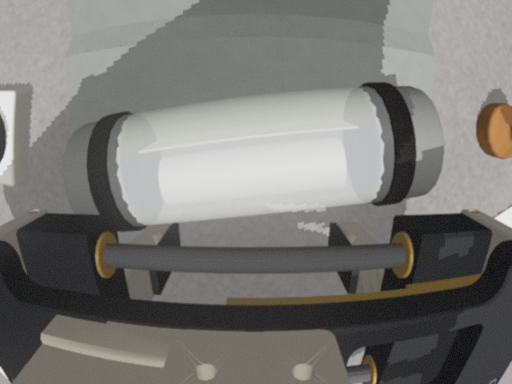

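The carrier is being pushed at its left side only and is still about 6° askew. Ramp edges are at columns 68 and 432, and the carrier is centred between them at about 254. I'll shift the fingers left for a longer lever.

Emit:
arm_command(
  steps=[
    {"translation": [1,-7,0],"rotation": [0,0,0],"claw": 87.6},
    {"translation": [2,-14,0],"rotation": [0,0,0],"claw": 87.6},
    {"translation": [3,-21,0],"rotation": [0,0,0],"claw": 87.6},
    {"translation": [5,-26,0],"rotation": [0,0,0],"claw": 87.6},
    {"translation": [8,-26,0],"rotation": [0,0,0],"claw": 87.6},
  ],
)

```text
clock: 4.25
tool_pos: [0.5, 0.0092, 0.0226]
orientation: [-180.0, -0.0, -11.9]
force: [-0.5, 0.1, -0.3]
opening: 0.088
gripper_force: 0.5
```

Emit:
arm_command(
  steps=[
    {"translation": [3,0,0],"rotation": [0,0,0],"claw": 87.6},
    {"translation": [6,0,0],"rotation": [0,0,0],"claw": 87.6},
    {"translation": [9,0,0],"rotation": [0,0,0],"claw": 87.6},
    {"translation": [12,0,0],"rotation": [0,0,0],"claw": 87.6},
    {"translation": [15,0,0],"rotation": [0,0,0],"claw": 87.6},
  ],
)

```text
clock: 4.75
tool_pos: [0.5145, 0.005, 0.0225]
orientation: [180.0, 0.0, -12.0]
force: [-1.5, 1.0, 0.1]
opening: 0.0873
gripper_force: 0.5
```

```bash
python3 -c "
from h import *
x,y=D(-60,-4); go(x,y,22,-12)
img,d=ctrl.snapshot('wrist'); cv2.imwrite('pics/w4.png',img[:,:,::-1])
"
```

```text
at [514.5   5.   22.5] [180.     0.   -12.02] F [-1.5  1.   0.1] t 4.75
T [49.  23.7  0.5] rot [ 0.  0. -0.]
```

View pics/w4.png

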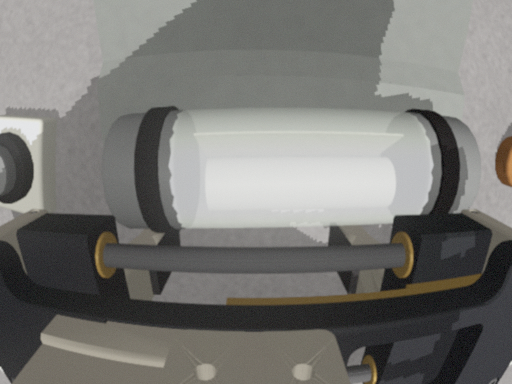

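The carrier is now aligned with the fingers and dock, and centred at about column 290 against the dock's 283. I continue up the ramp.

Emit:
arm_command(
  steps=[
    {"translation": [4,2,0],"rotation": [0,0,0],"claw": 87.6},
    {"translation": [8,4,0],"rotation": [0,0,0],"claw": 87.6},
    {"translation": [12,6,0],"rotation": [0,0,0],"claw": 87.6},
    {"translation": [16,8,0],"rotation": [0,0,0],"claw": 87.6},
    {"translation": [20,10,0],"rotation": [0,0,0],"claw": 87.6},
  ],
)

```text
clock: 5.3
tool_pos: [0.5321, -0.009, 0.0226]
orientation: [180.0, 0.0, -12.0]
force: [-1.2, 0.5, 1.0]
opening: 0.0877
gripper_force: 0.5
```

Emit:
arm_command(
  steps=[
    {"translation": [4,0,0],"rotation": [0,0,0],"claw": 87.6},
    {"translation": [8,0,0],"rotation": [0,0,0],"claw": 87.6},
    {"translation": [12,0,0],"rotation": [0,0,0],"claw": 87.6},
    {"translation": [16,0,0],"rotation": [0,0,0],"claw": 87.6},
    {"translation": [20,0,0],"rotation": [0,0,0],"claw": 87.6},
  ],
)

```text
clock: 5.8
tool_pos: [0.5517, -0.0129, 0.0225]
orientation: [180.0, 0.0, -12.0]
force: [-0.9, 0.4, -0.1]
opening: 0.0876
gripper_force: 0.6
```

Emit:
arm_command(
  steps=[
    {"translation": [4,0,0],"rotation": [0,0,0],"claw": 87.6},
    {"translation": [8,0,0],"rotation": [0,0,0],"claw": 87.6},
    {"translation": [12,0,0],"rotation": [0,0,0],"claw": 87.6},
    {"translation": [16,0,0],"rotation": [0,0,0],"claw": 87.6},
    {"translation": [18,0,0],"rotation": [0,0,0],"claw": 87.6},
  ],
)

```text
clock: 6.3
tool_pos: [0.5696, -0.0167, 0.0226]
orientation: [-180.0, -0.0, -12.0]
force: [0.3, 0.4, -0.9]
opening: 0.0875
gripper_force: 0.0
```

```bash
python3 -c "
from h import *
x,y=D(-48,-4); go(x,y,22,-12)
img,d=ctrl.snapshot('wrist'); cv2.imwrite('pics/w5.png',img[:,:,::-1])
"
```

```text
at [569.6 -16.7  22.6] [-1.7999e+02 -2.0000e-02 -1.2000e+01] F [ 0.3  0.4 -0.9] t 6.3
T [ 2.6 14.   0.6] rot [-0. -0. -0.]
```

View pics/w5.png

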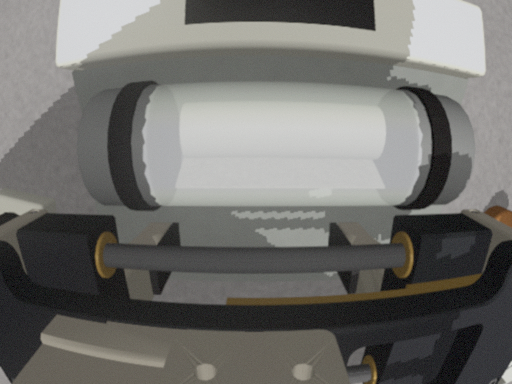

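The carrier has dropped behind the lip and lies level at row 145, in front of the housing. I back off, rise, shut the fingers and check from above.

Emit:
arm_command(
  steps=[
    {"translation": [-8,0,0],"rotation": [0,0,0],"claw": 87.6},
    {"translation": [-20,0,-10],"rotation": [0,0,0],"claw": 87.6},
    {"translation": [-25,0,-50],"rotation": [0,0,0],"claw": 87.6},
    {"translation": [-25,0,-95],"rotation": [0,0,0],"claw": 60},
    {"translation": [-25,0,-140],"rotation": [0,0,0],"claw": 0},
  ],
)

```text
clock: 6.85
tool_pos: [0.5427, -0.0114, 0.1647]
orientation: [180.0, 0.0, -12.0]
force: [1.7, 0.8, 0.4]
opening: 0.077
gripper_force: 0.0
```

```bash
python3 -c "
from h import *
go(591,162,120,-12)
o=ctrl.get_obs(); img,d=ctrl.snapshot('wrist'); c=ctrl.calibration('wrist')
f=192/np.tan(np.radians(c['vertical_fov'])/2)
v,u=np.mgrid[0:384,0:512]; a=u-c['cx'];b=v-c['cy'];r=np.hypot(a,b)+1e-9;th=r/f
P=np.stack([d*np.tan(th)*a/r,d*np.tan(th)*b/r,d,np.ones_like(d)],-1)@c['hand_eye'].T
W=R.from_euler('xyz',o['orientation'],degrees=True).apply(P[...,:3].reshape(-1,3)).reshape(384,512,3)+o['tool_pos']
W[d==0]=np.nan
dd=W[...,:2]-[.617,-.037];t=np.radians(-12)
x=dd@[np.cos(t),np.sin(t)];y=dd@[-np.sin(t),np.cos(t)];z=W[...,2]
m=(z>.035)&(z<.09)&(abs(x)<.045)&(abs(y)<.14)&(v<330); 
print('carrier',m.sum(),np.percentile(x[m],[2,50,98]),np.percentile(y[m],[.5,50,99.5]),'top',np.percentile(z[m],98))
for s in (-.06,0,.06):
  k=m&(abs(y-s)<.02)&(z>.064); print(s,np.median(x[k]),k.sum())
k=(x>.046)&(z>.038)&(z<.052)&(abs(y)<.16); print('housing',np.percentile(x[k],[1,99]),np.percentile(y[k],[.5,99.5]))
m=(z>.036)&(z<.05)&(abs(x+.067)<.04)&(abs(y-.189)<.04); print('btn',m.sum(),np.median(W[m],0) if m.sum() else 0)
cv2.imwrite('pics/w6.png',img[:,:,::-1])
"
```

```text
at [542.7 -11.4 164.7] [ 1.7998e+02  3.0000e-02 -1.1970e+01] F [1.7 0.8 0.4] t 6.85
T [  11.3 -179.7   44.7] rot [0.   0.01 0.01]
carrier 12157 [-0.02855344 -0.0014419   0.02675405] [-0.09110642 -0.00151079  0.08484313] top 0.06964695971443281
-0.06 -0.00086113082459228 1479
0 -0.0010253603460135866 1499
0.06 -0.0005851493849931376 1524
housing [0.04925231 0.09275725] [-0.11965482  0.11438579]
btn 639 [0.59456427 0.16120496 0.04205569]
```

View pics/w6.png

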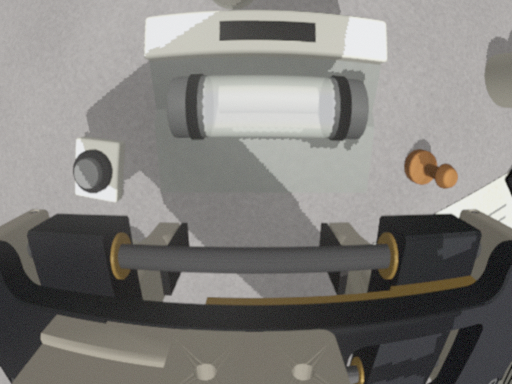

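The carrier is seated in the V: x ≈ -1 mm, y from -91 to 85 mm, top 70 mm. The wrist picture shows the button at (93,170), and the point cloud puts it at (0.594, 0.161, 0.042).

Emit:
arm_command(
  steps=[
    {"translation": [3,-45,0],"rotation": [0,0,0],"claw": 0},
    {"translation": [7,-90,0],"rotation": [0,0,0],"claw": 0},
    {"translation": [10,-135,10],"rotation": [0,0,0],"claw": 0},
    {"translation": [13,-180,30],"rotation": [0,0,0],"claw": 0},
    {"translation": [13,-180,65],"rotation": [0,0,0],"claw": 0},
  ],
)

```text
clock: 7.4
tool_pos: [0.5968, 0.1674, 0.0998]
orientation: [-179.8, -0.3, -11.7]
force: [0.2, -0.7, -0.7]
opening: 0.0329
gripper_force: 0.0
```

Emit:
arm_command(
  steps=[
    {"translation": [0,0,15],"rotation": [0,0,0],"claw": 0},
    {"translation": [0,0,35],"rotation": [0,0,0],"claw": 0},
    {"translation": [0,0,45],"rotation": [0,0,0],"claw": 0},
    {"translation": [0,0,48],"rotation": [0,0,0],"claw": 0},
    {"translation": [0,0,48],"rotation": [0,0,0],"claw": 0},
  ],
)

```text
clock: 7.9
tool_pos: [0.5945, 0.1619, 0.0501]
orientation: [-180.0, -0.0, -12.0]
force: [0.5, 0.1, -0.0]
opening: 0.0004
gripper_force: 0.0
```

```bash
python3 -c "
from h import *
go(593.5,161.5,36,-12); print(ctrl.get_obs()['opening'])"
```

```text
at [594.5 161.9  50.1] [-1.800e+02 -1.000e-02 -1.199e+01] F [ 0.5  0.1 -0. ] t 7.9
T [-0.9  0.6 14.1] rot [-0. -0.  0.]
0.0003975910354940946
```

Emit:
arm_command(
  steps=[
    {"translation": [0,0,5],"rotation": [0,0,0],"claw": 0},
    {"translation": [0,0,8],"rotation": [0,0,0],"claw": 0},
    {"translation": [0,0,10],"rotation": [0,0,0],"claw": 0},
    {"translation": [0,0,12],"rotation": [0,0,0],"claw": 0},
    {"translation": [0,0,13],"rotation": [0,0,0],"claw": 0},
  ],
)

```text
clock: 8.4
tool_pos: [0.595, 0.1621, 0.0369]
orientation: [-180.0, -0.0, -12.0]
force: [-0.8, 0.8, 4.9]
opening: 0.0005
gripper_force: 2.2
```

Emit:
arm_command(
  steps=[
    {"translation": [0,0,1],"rotation": [0,0,0],"claw": 0},
    {"translation": [0,0,1.5],"rotation": [0,0,0],"claw": 0},
    {"translation": [0,0,2],"rotation": [0,0,0],"claw": 0},
    {"translation": [0,0,2],"rotation": [0,0,0],"claw": 0},
  ],
)

```text
clock: 8.8
tool_pos: [0.5951, 0.1621, 0.0362]
orientation: [-180.0, -0.1, -12.0]
force: [-3.7, -0.1, 13.9]
opening: 0.0006
gripper_force: 7.1
```

The button has bottomed out: 14 N, tip at 36.2 mm. I release it.

Emit:
arm_command(
  steps=[
    {"translation": [0,0,-5],"rotation": [0,0,0],"claw": 0},
    {"translation": [0,0,-20],"rotation": [0,0,0],"claw": 0},
    {"translation": [0,0,-60],"rotation": [0,0,0],"claw": 0},
    {"translation": [0,0,-100],"rotation": [0,0,0],"claw": 0},
    {"translation": [0,0,-100],"rotation": [0,0,0],"claw": 0},
  ],
)

```text
clock: 9.3
tool_pos: [0.5976, 0.1632, 0.1403]
orientation: [-179.7, -0.4, -12.0]
force: [0.1, 0.2, 0.1]
opening: 0.0003
gripper_force: 0.0
```

```bash
python3 -c "
from h import *
img,W,x,y=carrier(); z=W[...,2]
cv2.imwrite('pics/end.png',cv2.resize(img[120:250,170:350,::-1],None,fx=4,fy=4,interpolation=cv2.INTER_CUBIC))"
```

```text
(no output)
```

View pics/end.png

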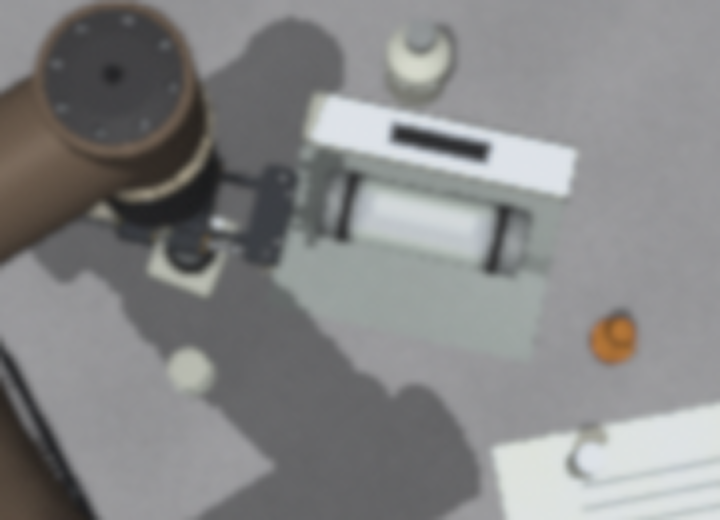

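The carrier lies in the V at (425,220), well inside the dock's ends. The jar, stamp, glue stick and sanitizer have not moved, and the tool is clear.

```bash
python3 -c "
from plant import ctrl
print(ctrl.close_job())"
```

```text
the job is handed in; nothing more can be done
None
```

The carrier lies settled in the dock's V with both ends about 30 mm inside the dock, the call button was pressed fully down (14 N) and released, no bystander in view moved, and the job was handed in at about 9.4 s.

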